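# Put the last chilling stone back in its tray with the sprung tongs

## Robot

A 7-joint arm with a two-finger parallel gripper is mounted at the origin on a cart in front of the work surface, level with it; the furniture and walls round the work are solid. World frame = base frame: x ahead of the robot, y to its left, z up, the work surface at z = 0. Lengths are in m, angles in rad, forces in N, time in s.
With the tool pointing down it reaches from about 0.4 to 0.875 m from the base axis. Payload 6.5 kg.
Tool frame: the origin (TCP) lies midway between the tips of the shut fingers; the grasp point (between the pads) lies 19 mm behind it; z points along the fingers, y is the line along which they close (so a half turn about z gives the same grasp; the last joint's range is limited). The gripper opens to 85 mm and grips with 20 to 120 N. Pads are 22 mm wide; open, the fingers measure 114 mm over their backs; the gripper's body (76 mm by 85 mm) begins 54 mm behind the grasp point. The pads swing forward as they close: fully open they stand 13 mm farther back than shut.
Start: joints at [-1.226, 0.536, -0.004, 1.538, 0.003, 1.067, -0.071], TCP at [0.26, 0.596, 0.231] pointing down, gripper open.
Joint ranges: [-2.7, 2.7], [-0.37, 2.16], [-1.27, 1.26], [0.24, 2.4], [-1.31, 4.45], [0.19, 1.91], [-2.76, 2.76]. Speed limits (rad/s): [2.39, 2.39, 3.14, 3.14, 3.14, 3.14, 3.14].

## Interface

Orientations are given as a unit quaternion [x, y, z, w].
In Python, from plant import env gives the robot as it stands.
- The arm moves only by the shell command python3 -m inch 'ROWS'. ROWS is JSON, a list of rows, each a list of 7 numbers: the shift along the tool's x, y, z in cm, then the turn, a rotation vector about the tool's x, y, z in rad, then the finger opening in cm, from 0 to 8.54. A call has exactly 10 rows; each row shifts and turns the commanded pose from where the row before left it, along the tool's axes as they then stand; what a row does not reach is not made up. A row lasts 1/12 s, in which the tool goes at most 41.7 mm and 7.16 degrees, less where a joint would pass 70% of its speed; a pose out of reach is approached as far as the arm can. A call with a gripper value outside its range is refused whole. The fingers move at their own pace and stop on an object; the grip force is fixed at half the most. Time passes only in rows, so rows that do not move let the fingers close, or fill a call up. It gives the time, the measured TCP pose, the force, the opening and the grip force at its end, in the units of the state.
- env.state(): the state, without advancing time (a new reading comes with each control period).
- env.get_image(name): name is "side" or "top" or "wrist"; returns a dict with "img" (480x640x3 uint8, red, green, blue), "z_map" (480x640 float32, m along the optical axis (not along the pixel's ray), 0 where there is no reading), "vfov" (degrees; the focal length in pixels is half the picture's height over the tangent of half this angle, whatever the lens; pixels are square), "cx", "cy" (the principal point, pixels), "rvec" (rotation vector, rad) and "tvec" (3), from world to camera coordinates, as OpenCV has them. Camera axes: x right, y down, z forward; pixel columns grow to the right and rows downward; lengths in m; the calibration is good to about 2 mm. A picture is of the moment at which its call begins.
- env.close_job(): hands the job in; it is judged then, once.
The state is a dict: "time": time; "qpos": joint angles; "dq": joint speeds; "joint_torque": joint torques, N m; "tcp_pos": TCP position; "eef_rot": TCP orientation; "wrist_force": force on the tool from outside, world axes, zero at the start; "ft_torque": the same for the moment, N m; "width": finger opening in m; "grasp_force": force on a finger pad.
Only numpy, scipy, OpenCV 4.12 (cv2) and the standard library are available. Lean on these libraries where they do the work, as an engineer would, in place of code of your own. Each camera call takes 0.05 s, during which the arm holds its last target. There are 200 camera calls.

## Task

The last chilling stone has dried on the coaster: take the sprung tongs out of their stand, pick the stone up with them (never touch it with the gripper's fingers) and press it fully home, firmly down on the cork floor of the one empty pocket of the oak tray, against the pocket's springs. Squeeze and press gently, because soapstone bruises. Then let the stone go and stand the tongs back upright in their stand, leaving the other stones and everything else where they are.

Things in the scene. Friction and masses are not known exactly. Their poses are not given: they have to be found in the camera images.
- tongs_grip (a point): Place to hold the sprung steel tongs, which stand upright, tips down, in the stand: midway between the arms, 66 mm above the tips. z up along the tongs, y the line along which the jaws close, x across the arms. Flat finger faces 14 mm wide reach 34 mm below to 20 mm above it; the hinge barrel's top is 41 mm above. Over the faces: 38.5 mm open, 33 mm with jaws on a stone, 24.5 mm with jaws shut.
- tongs_tips (a point): Midway between the two tips, at the tongs' lower end; axes as tongs_grip. The rubber jaw pads reach from the tips 14 mm up and are 14 mm wide in x, 40 mm apart at rest (50 mm over the outsides), parallel when 24 mm apart.
- tongs: The tongs as a whole, 107 mm long, 0.1 kg; origin at tongs_tips. The hinge spring is preloaded: squeezed at tongs_grip they begin to close at about 4.5 N on each face and reach a stone at about 13 N; each further newton adds 0.37 N at the jaws. Eased to less, they spring open again while still held.
- tongs_l: Arm of the tongs on their +y side; its origin is on the hinge axis, 101 mm above the tips. Both arms always move by equal angles; jaws move 2.7 times as far as the faces at tongs_grip.
- tongs_r: Arm of the tongs on their -y side; its origin is on the hinge axis, 101 mm above the tips.
- stand_well (a point): Centre of the floor of the well in the tong stand, a fixed oak block 44 (x) x 82 (y) x 34 mm high. The well is 18 mm (x) x 54 mm (y) and 28 mm deep with a 3 mm bevelled mouth; its floor is 6 mm above the worktop. z up; at the start the tongs stand in it with their axes along these.
- stone_center (a point): Centre of the soapstone chilling stone that lies on the coaster: a plain grey cube of 24 mm, faces across its axes, about 0.04 kg. Soapstone is soft: more than 14 N from one jaw, or more than 12 N on the pocket's floor (beyond what the leaves take up), bruises it.
- stone: The same stone; origin at the centre of its underside.
- coaster: Round brown coaster, 96 mm across, 5 mm thick, loose, under the stone at the start. Origin at the centre of its underside.
- empty_pocket (a point): Centre of the floor of the tray's one empty pocket, 26 mm square, 10 mm deep, floor 8 mm above the worktop, mouth bevelled 2 mm; a stone home stands 14 mm above the tray's top. Axes as the tray's. On its two y sides a sprung steel leaf leans 1 to 2 mm into the way: a stone laid in rests on the leaves; a push of up to 7 N slides it down to the floor, where resistance rises sharply.
- tray: Fixed oak tray, 56 mm (x) x 170 mm (y) x 18 mm high, with a row of four pockets along y, 38 mm apart, the second from the -y end empty. The stones next to the empty pocket stand 14 mm from its stone's sides along y; along x the jaws have free room. Origin at the centre of its underside; z up.
- liner1: Cork liner, 2 mm thick, that is the floor of the empty pocket; its upper side is 8 mm above the worktop. Origin at the centre of its underside.
- stone_b: Another 24 mm stone, home in the tray's pocket nearest the -y end. Origin at the centre of its underside.
- stone_c: Another 24 mm stone, home in the pocket on the +y side of the empty one. Origin at the centre of its underside.
- stone_d: Another 24 mm stone, home in the pocket nearest the +y end. Origin at the centre of its underside.
- jigger: Bystander: copper double jigger, 43 mm across, 84 mm high, standing behind the tray. Origin at the centre of its underside.
- bitters: Bystander: small bottle, 43 mm across, 142 mm high, standing behind the tray. Origin at the centre of its underside.
- muddler: Bystander: dark wooden muddler, 210 mm long, 38 mm thick, lying on the right. Origin under its middle.
- strainer: Bystander: flat steel cocktail strainer, 167 mm long, lying on the left. Origin under its middle.

How it is judged:
By the outcome, as a careful person would: the job done as asked, in the order asked, and still so for the second after the job is handed in, with the robot touching nothing.
It also fails if it takes over 58 s, if anything falls off the work surface, if the arm or the gripper's body presses on something with over 40 N, if the wrist force passes 120 N, or if a joint passes its speed limit or range.

## Working session

There is one attempt and no reset: what is moved stays moved. The work goes in short steps, Python scripts to look and compute and a shell command to move; the robot and the scene stay as the last step left them, time stands still between calls to the robot, and variables do not carry over. Pictures are saved under pics/ and viewed, at most 10 in all, crops included, and the job is handed in when it is done.

```bash
mkdir -p pics; ls; cat > h.py <<'E'
import numpy as np, cv2
from plant import env
from scipy.spatial.transform import Rotation as R
def shot(n):
    d=env.get_image(n); np.savez('last_'+n,**d); return d
def cloud(d):
    h,w=d['z_map'].shape; f=h/2/np.tan(np.radians(d['vfov'])/2)
    u,v=np.meshgrid(np.arange(w),np.arange(h)); z=d['z_map']
    p=np.stack([(u-d['cx'])/f*z,(v-d['cy'])/f*z,z],-1)
    M=cv2.Rodrigues(np.array(d['rvec'],float))[0]
    return (p-np.array(d['tvec']).ravel())@M
def save(d,fn): cv2.imwrite('pics/'+fn,d['img'][...,::-1])
E
python3 - <<'E'
from h import *
for n in ('top','side'):
    d=shot(n); save(d,n+'1.png'); P=cloud(d); print(n,d['vfov'],d['tvec'],P[240,320])
print(env.state())
E
```

```text
pics
top 47.14441908818124 [-0.03457631  0.59033368  1.43230471] [ 5.92661420e-01 -2.58487585e-02  1.13017740e-04]
side 53.490439456743 [-0.51709483  0.18807392  1.01649719] [0.65590366 0.17348494 0.00161811]
{'time': 0.1, 'qpos': array([-1.22618989,  0.53715232, -0.0044391 ,  1.53873735,  0.0025785 ,
        1.06729093, -0.07120224]), 'dq': array([-0.00014891, -0.00302665, -0.00102654, -0.00215424,  0.00056156,
        0.00077212,  0.00110524]), 'joint_torque': array([ 2.59749111e-03, -5.84561205e+01,  1.05188157e+00, -2.59773266e+01,
        1.26399100e-02,  4.66957310e-03, -4.64263508e-05]), 'tcp_pos': array([0.25936122, 0.59540835, 0.23047498]), 'eef_rot': array([ 2.03932771e-01,  9.78984576e-01, -7.82983209e-04, -1.13211755e-04]), 'wrist_force': array([-0.19287963,  0.04643429, -0.54131647]), 'ft_torque': array([-0.0127695 , -0.02182741,  0.00146073]), 'grasp_force': 0.0, 'width': 0.08562686288257577}
```

View pics/top1.png

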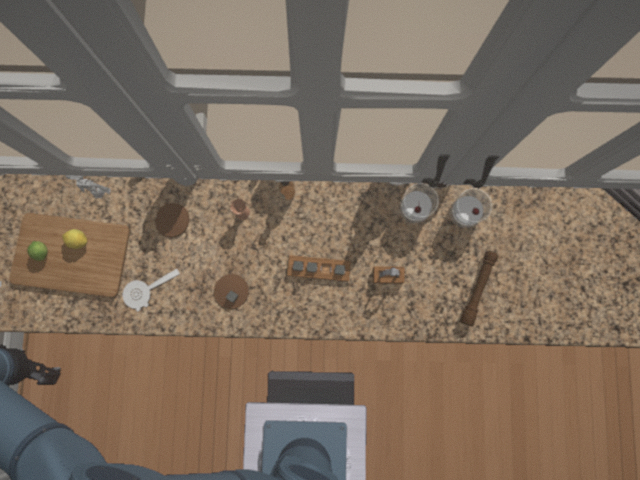

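View pics/side1.png

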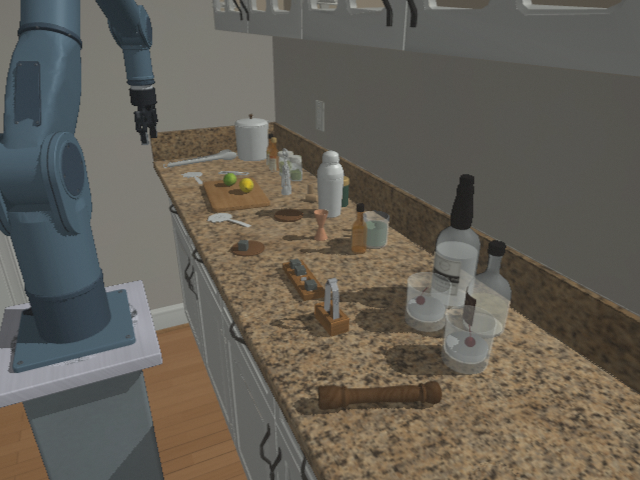

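The top view shows the stone on its coaster at (232,296), the tray at (318,270) with its gap near (325,271), and the stand with the tongs at (389,274). The muddler is on the right, the strainer on the left, and the jigger and bitters stand behind the tray. Next I measure coarse positions from the depth image.

```bash
python3 - <<'E'
from h import *
d=dict(np.load('last_top.npz')); P=cloud(d)
def rect(u0,u1,v0,v1,z0,z1,n):
    m=np.zeros(P.shape[:2],bool); m[v0:v1,u0:u1]=1
    m&=(P[...,2]>z0)&(P[...,2]<z1); q=P[m]
    r=cv2.minAreaRect((q[:,:2]*1000).astype(np.float32)); print(n,len(q),r,q.mean(0).round(4),q[:,2].max())
rect(215,250,280,312,.022,.04,'stone')
rect(280,358,250,290,.012,.025,'tray')
rect(280,358,250,290,.026,.04,'stones')
rect(365,415,258,292,.025,.045,'stand')
rect(365,415,258,292,.06,.2,'tongs')
s=dict(np.load('last_side.npz'));P=cloud(s)
rect(308,355,275,335,.025,.036,'stand side')
rect(308,355,275,335,.06,.2,'tongs side')
rect(280,328,255,300,.026,.04,'stones side')
rect(280,328,255,300,.012,.025,'tray side')
rect(232,262,232,252,.022,.04,'stone side')
E
```

```text
stone 84 ((431.0992126464844, 209.60693359375), (24.882184982299805, 24.022472381591797), 54.25909423828125) [0.4312 0.2096 0.0295] 0.03614076412702506
tray 906 ((514.2376708984375, -22.263221740722656), (169.8555450439453, 56.97940444946289), 86.12962341308594) [ 0.5134 -0.0228  0.0179] 0.02496193913666432
stones 244 ((508.26068115234375, -27.30504608154297), (146.64378356933594, 39.82389831542969), 88.832763671875) [ 0.514  -0.0175  0.0322] 0.039759423315700426
stand 354 ((499.7073669433594, -211.22012329101562), (44.5041618347168, 81.29302978515625), 0.944978654384613) [ 0.4979 -0.2093  0.0332] 0.043587601770878455
tongs 108 ((499.5497131347656, -210.84144592285156), (38.75583267211914, 20.726682662963867), 89.2298812866211) [ 0.4991 -0.209   0.1008] 0.11965606854076238
stand side 460 ((496.95526123046875, -164.49728393554688), (188.54953002929688, 45.635986328125), 89.73463439941406) [ 0.4946 -0.2084  0.0319] 0.03593209434772622
tongs side 269 ((497.7738342285156, -215.5286102294922), (43.248802185058594, 21.551464080810547), 80.8255615234375) [ 0.4971 -0.2198  0.0875] 0.11477113411992781
stones side 209 ((512.124755859375, -26.560592651367188), (142.15956115722656, 24.469493865966797), 86.00312805175781) [ 0.5111 -0.0259  0.0312] 0.03509417996737792
tray side 617 ((511.9608154296875, -27.896080017089844), (171.2123260498047, 57.68865203857422), 86.19097900390625) [ 0.5066 -0.0439  0.0179] 0.02495165879581317
stone side 52 ((428.8857727050781, 203.13499450683594), (30.388431549072266, 23.743566513061523), 61.27112579345703) [0.429  0.2017 0.0277] 0.031536667163303084
```

```bash
cat >> h.py <<'E'
def yaw(q=None):
    y=R.from_quat(env.state()['eef_rot'] if q is None else q).as_matrix()[:,1]; return np.degrees(np.arctan2(y[1],y[0]))
def plan(way,w=8.54,p=None,a=None):
    """way: list of (x,y,z,yaw,n). tool down."""
    s=env.state(); p=s['tcp_pos'] if p is None else np.array(p); a=yaw() if a is None else a
    for x,y,z,b,n in way:
        d=(np.array([x,y,z])-p)/n*100; db=(b-a)/n
        out=[]
        for i in range(n):
            t=np.radians(a+db*i); Y=np.array([np.cos(t),np.sin(t),0]); X=np.array([-np.sin(t)*-1*-1,np.cos(t),0])
            Z=np.array([0,0,-1.]); X=np.cross(Y,Z)
            out.append([*(round(float(d@k),2) for k in (X,Y,Z)),0,0,round(-float(np.radians(db)),3),w])
        print(str(out).replace(' ','')); p=np.array([x,y,z]); a=b
E
python3 - <<'E'
from h import *
plan([(.43,.21,.26,-3.5,10),(.51,-.02,.26,-73.5,10),(.5,-.19,.26,-90,10)])
print(yaw())
E
```

```text
[[-3.1,-2.85,-0.3,0,0,0.122,8.54],[-3.43,-2.45,-0.3,0,0,0.122,8.54],[-3.7,-2.02,-0.3,0,0,0.122,8.54],[-3.92,-1.55,-0.3,0,0,0.122,8.54],[-4.08,-1.06,-0.3,0,0,0.122,8.54],[-4.18,-0.56,-0.3,0,0,0.122,8.54],[-4.21,-0.04,-0.3,0,0,0.122,8.54],[-4.19,0.47,-0.3,0,0,0.122,8.54],[-4.1,0.98,-0.3,0,0,0.122,8.54],[-3.95,1.47,-0.3,0,0,0.122,8.54]]
[[-2.25,0.94,0.0,0,0,0.122,8.54],[-2.12,1.21,0.0,0,0,0.122,8.54],[-1.95,1.45,0.0,0,0,0.122,8.54],[-1.76,1.68,0.0,0,0,0.122,8.54],[-1.54,1.88,0.0,0,0,0.122,8.54],[-1.3,2.06,0.0,0,0,0.122,8.54],[-1.04,2.2,0.0,0,0,0.122,8.54],[-0.77,2.31,0.0,0,0,0.122,8.54],[-0.48,2.39,0.0,0,0,0.122,8.54],[-0.18,2.43,0.0,0,0,0.122,8.54]]
[[-0.58,1.6,0.0,0,0,0.029,8.54],[-0.53,1.62,0.0,0,0,0.029,8.54],[-0.49,1.63,0.0,0,0,0.029,8.54],[-0.44,1.65,0.0,0,0,0.029,8.54],[-0.39,1.66,0.0,0,0,0.029,8.54],[-0.34,1.67,0.0,0,0,0.029,8.54],[-0.29,1.68,0.0,0,0,0.029,8.54],[-0.25,1.69,0.0,0,0,0.029,8.54],[-0.2,1.69,0.0,0,0,0.029,8.54],[-0.15,1.7,0.0,0,0,0.029,8.54]]
66.46592491217656
```

```bash
python3 -m inch '[[-3,-2.8,-0.3,0,0,0.12,8.54],[-3.4,-2.4,-0.3,0,0,0.12,8.54],[-3.6,-2,-0.3,0,0,0.12,8.54],[-3.8,-1.5,-0.3,0,0,0.12,8.54],[-4,-1.1,-0.3,0,0,0.12,8.54],[-4.1,-0.6,-0.3,0,0,0.12,8.54],[-4.1,0,-0.3,0,0,0.12,8.54],[-4.1,0.5,-0.3,0,0,0.12,8.54],[-4,1,-0.3,0,0,0.12,8.54],[-3.9,1.5,-0.3,0,0,0.12,8.54]]'
python3 - <<'E'
from h import *
d=shot('wrist'); save(d,'w1.png'); np.savez('w1',**d); print(yaw(),d['vfov'])
P=cloud(d); print(P[240,320],P[...,2].max())
plan([(.51,-.02,.26,-73.5,10),(.5,-.17,.26,-90,10)])
E
```

```text
time: 0.93
tcp_pos: [0.4307, 0.2184, 0.2614]
eef_rot: [0.723, 0.691, -0.0, -0.0]
wrist_force: [-0.3, -0.6, -0.7]
width: 0.0858
grasp_force: 0.0
-3.63757196505808 65.58528448316707
[0.42519556 0.16507584 0.00108611] 0.4042597047447188
[[-2.24,0.9,0.02,0,0,0.122,8.54],[-2.12,1.16,0.02,0,0,0.122,8.54],[-1.96,1.41,0.02,0,0,0.122,8.54],[-1.78,1.64,0.02,0,0,0.122,8.54],[-1.56,1.84,0.02,0,0,0.122,8.54],[-1.33,2.02,0.02,0,0,0.122,8.54],[-1.07,2.17,0.02,0,0,0.122,8.54],[-0.8,2.28,0.02,0,0,0.122,8.54],[-0.52,2.36,0.02,0,0,0.122,8.54],[-0.23,2.41,0.02,0,0,0.122,8.54]]
[[-0.52,1.41,0.0,0,0,0.029,8.54],[-0.48,1.42,0.0,0,0,0.029,8.54],[-0.44,1.44,0.0,0,0,0.029,8.54],[-0.4,1.45,0.0,0,0,0.029,8.54],[-0.36,1.46,0.0,0,0,0.029,8.54],[-0.31,1.47,0.0,0,0,0.029,8.54],[-0.27,1.48,0.0,0,0,0.029,8.54],[-0.23,1.49,0.0,0,0,0.029,8.54],[-0.19,1.49,0.0,0,0,0.029,8.54],[-0.14,1.5,0.0,0,0,0.029,8.54]]
```

View pics/w1.png

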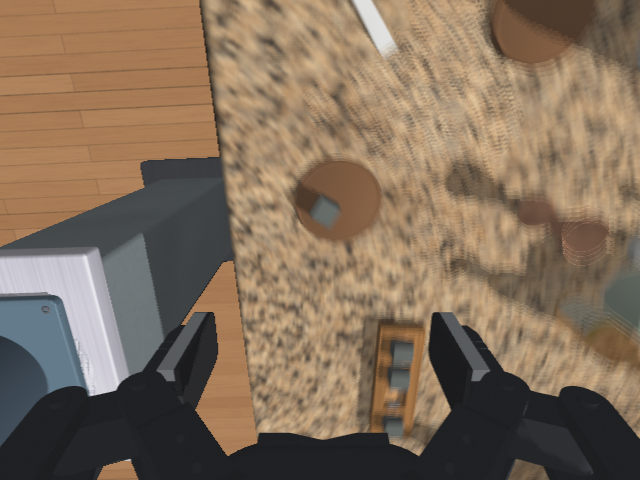

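The wrist view shows the stone on its coaster at (324,210) and the tray at (398,375). It is a little motion-blurred. I move on towards the stand.

```bash
python3 -m inch '[[-2.2,0.9,0,0,0,0.12,8.54],[-2.1,1.2,0,0,0,0.12,8.54],[-2,1.4,0,0,0,0.12,8.54],[-1.8,1.6,0,0,0,0.12,8.54],[-1.6,1.8,0,0,0,0.12,8.54],[-1.3,2,0,0,0,0.12,8.54],[-1.1,2.2,0,0,0,0.12,8.54],[-0.8,2.3,0,0,0,0.12,8.54],[-0.5,2.4,0,0,0,0.12,8.54],[-0.2,2.4,0,0,0,0.12,8.54]]' >/dev/null
python3 -m inch '[[-1,2.2,0,0,0,0.07,8.54],[-1,2.2,0,0,0,0.07,8.54],[-0.9,2.2,0,0,0,0.07,8.54],[-0.5,2.2,0,0,0,0.07,8.54],[-0.2,2.2,0,0,0,0,8.54],[0,2.2,0,0,0,0,8.54],[0,1.5,0,0,0,0,8.54],[0,0,0,0,0,0,8.54],[0,0,0,0,0,0,8.54],[0,0,0,0,0,0,8.54]]'
cat >> h.py <<'E'
def rect(P,c,r,z0,z1,n):
    m=(np.hypot(P[...,0]-c[0],P[...,1]-c[1])<r)&(P[...,2]>z0)&(P[...,2]<z1); q=P[m]
    if len(q)<5: print(n,len(q)); return
    k=cv2.minAreaRect((q[:,:2]*1000).astype(np.float32)); print(n,len(q),np.round(k[0],1),np.round(k[1],1),round(k[2],1),q.mean(0).round(4),q[:,2].max().round(4))
E
python3 - <<'E'
from h import *
print(yaw())
d=shot('wrist'); save(d,'w2.png'); P=cloud(d)
rect(P,(.5,-.211),.07,.028,.04,'stand'); rect(P,(.5,-.211),.07,.06,.13,'tongs');rect(P,(.5,-.211),.07,.1,.13,'tongs hi')
rect(P,(.513,-.022),.1,.027,.04,'stones'); rect(P,(.513,-.022),.1,.014,.022,'tray')
d=dict(np.load('w1.npz')); P=cloud(d)
rect(P,(.43,.21),.03,.02,.04,'stone');rect(P,(.43,.21),.07,.003,.04,'coaster');rect(P,(.513,-.022),.1,.014,.022,'tray')
E
```

```text
time: 2.65
tcp_pos: [0.5007, -0.1584, 0.2609]
eef_rot: [1.0, 0.026, -0.0, -0.0]
wrist_force: [0.1, 0.5, -0.1]
width: 0.0853
grasp_force: 0.0
-87.01274426685477
stand 2041 [ 498.9 -213.9] [44.3 82.2] 0.6 [ 0.5043 -0.2107  0.0337] 0.0397
tongs 964 [ 498.9 -213.2] [39.3 22.1] 87.2 [ 0.4997 -0.2108  0.1004] 0.115
tongs hi 606 [ 498.7 -213.7] [22.1 25.8] 2.2 [ 0.4995 -0.2126  0.1084] 0.115
stones 1844 [513.2 -24.4] [138.3  24.5] 86.1 [ 0.5142 -0.0175  0.0321] 0.0347
tray 6192 [513.1 -24.4] [170.3  56.3] 86.1 [ 0.515  -0.0264  0.0181] 0.022
stone 554 [430.3 207.9] [24.5 24.1] 56.2 [0.4304 0.209  0.0286] 0.0318
coaster 5791 [445.1 213.9] [94.2 94.5] 87.8 [0.445  0.216  0.0073] 0.0318
tray 3342 [513.2 -23.5] [170.9  56.4] 86.1 [ 0.5125 -0.0128  0.0178] 0.0219
```

View pics/w2.png

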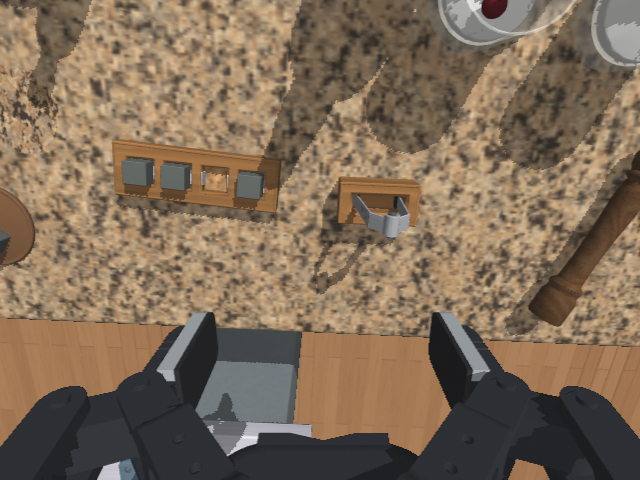

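Wrist depth puts the stand and tongs (at (385,205)) at (0.499,-0.213), nearly square to the world axes. The tray is centred at (0.513,-0.024), turned -3.9°, with its empty pocket at (215,180). Now I go down to the tongs.

```bash
python3 -m inch '[[-0.2,2.7,0,0,0,0.02,8.54],[-0.2,2.7,1,0,0,0.02,8.54],[0,0,2.5,0,0,0,8.54],[0,0,2.5,0,0,0,8.54],[0,0,2.5,0,0,0,8.54],[0,0,2.5,0,0,0,8.54],[0,0,2.5,0,0,0,8.54],[0,0,1.5,0,0,0,8.54],[0,0,0,0,0,0,8.54],[0,0,0,0,0,0,8.54]]'
python3 - <<'E'
from h import *
print(yaw(),env.state()['tcp_pos'],R.from_quat(env.state()['eef_rot']).as_matrix()[:,2])
d=shot('wrist'); P=cloud(d)
rect(P,(.5,-.211),.05,.06,.13,'tongs');rect(P,(.5,-.211),.05,.1,.13,'tongs hi');rect(P,(.5,-.211),.07,.03,.038,'stand');
E
```

```text
time: 3.53
tcp_pos: [0.4988, -0.2127, 0.111]
eef_rot: [1.0, 0.006, -0.001, -0.0]
wrist_force: [1.3, -1.1, 0.9]
width: 0.0851
grasp_force: 0.0
-89.29938465682604 [ 0.49883561 -0.21273689  0.111001  ] [-1.39932020e-03  6.29880709e-04 -9.99998823e-01]
tongs 3329 [ 498.7 -211.3] [23.1 97.3] 0.8 [ 0.5005 -0.214   0.1074] 0.13
tongs hi 2545 [ 498.7 -211.3] [23.1 97.3] 0.8 [ 0.5004 -0.2137  0.1124] 0.13
stand 6170 [ 499.1 -214.3] [44.  82.4] 0.4 [ 0.5008 -0.2139  0.0337] 0.0377
```

```bash
python3 -m inch '[[0,0.1,1.5,0,0,0,8.54],[0,0,1.5,0,0,0,8.54],[0,0,1.5,0,0,0,8.54],[0,0,1.2,0,0,0,8.54],[0,0,0.2,0,0,0,8.54],[0,0,0,0,0,0,5],[0,0,0,0,0,0,5],[0,0,0,0,0,0,5],[0,0,0,0,0,0,4.2],[0,0,0,0,0,0,4.2]]'
python3 -m inch '[[0,0,0,0,0,0,4.2],[0,0,0,0,0,0,4],[0,0,0,0,0,0,4],[0,0,0,0,0,0,3.8],[0,0,0,0,0,0,3.8],[0,0,0,0,0,0,3.8],[0,0,0,0,0,0,3.7],[0,0,0,0,0,0,3.7],[0,0,0,0,0,0,3.7],[0,0,0,0,0,0,3.7]]'
```

```text
time: 4.42
tcp_pos: [0.4994, -0.2149, 0.0529]
eef_rot: [1.0, 0.005, 0.001, 0.0]
wrist_force: [-1.2, 0.3, 0.3]
width: 0.0425
grasp_force: 0.0
time: 5.25
tcp_pos: [0.4996, -0.2151, 0.0529]
eef_rot: [1.0, 0.005, 0.001, 0.0]
wrist_force: [-0.1, 1.2, 7.2]
width: 0.0371
grasp_force: 8.0
```

```bash
python3 -m inch '[[0,0,-0.2,0,0,0,3.7],[0,0,-0.5,0,0,0,3.7],[0,0,-1,0,0,0,3.7],[0,0,-1.5,0,0,0,3.7],[0,0,-2,0,0,0,3.7],[0,0,-2,0,0,0,3.7],[0,0,-2,0,0,0,3.7],[0,0,-0.8,0,0,0,3.7],[0,0,0,0,0,0,3.7],[0,0,0,0,0,0,3.7]]'
python3 - <<'E'
from h import *
d=shot('side'); save(d,'s2.png'); cv2.imwrite('pics/s2c.png',cv2.resize(d['img'][200:350,250:420,::-1],None,fx=4,fy=4))
d=shot('wrist'); save(d,'w3.png')
plan([(.43,.208,.155,-34.5,20)],w=3.7)
E
```

```text
time: 6.08
tcp_pos: [0.4989, -0.2145, 0.1522]
eef_rot: [1.0, 0.006, 0.0, -0.0]
wrist_force: [-1.4, 1.2, -0.4]
width: 0.0371
grasp_force: 5.7
[[-0.32,-2.11,-0.02,0,0,-0.048,3.7],[-0.22,-2.13,-0.02,0,0,-0.048,3.7],[-0.11,-2.14,-0.02,0,0,-0.048,3.7],[-0.01,-2.14,-0.02,0,0,-0.048,3.7],[0.09,-2.14,-0.02,0,0,-0.048,3.7],[0.19,-2.13,-0.02,0,0,-0.048,3.7],[0.29,-2.12,-0.02,0,0,-0.048,3.7],[0.4,-2.1,-0.02,0,0,-0.048,3.7],[0.5,-2.08,-0.02,0,0,-0.048,3.7],[0.59,-2.05,-0.02,0,0,-0.048,3.7],[0.69,-2.02,-0.02,0,0,-0.048,3.7],[0.79,-1.99,-0.02,0,0,-0.048,3.7],[0.88,-1.95,-0.02,0,0,-0.048,3.7],[0.97,-1.9,-0.02,0,0,-0.048,3.7],[1.06,-1.85,-0.02,0,0,-0.048,3.7],[1.15,-1.8,-0.02,0,0,-0.048,3.7],[1.24,-1.74,-0.02,0,0,-0.048,3.7],[1.32,-1.68,-0.02,0,0,-0.048,3.7],[1.4,-1.62,-0.02,0,0,-0.048,3.7],[1.47,-1.55,-0.02,0,0,-0.048,3.7]]
```

View pics/s2c.png

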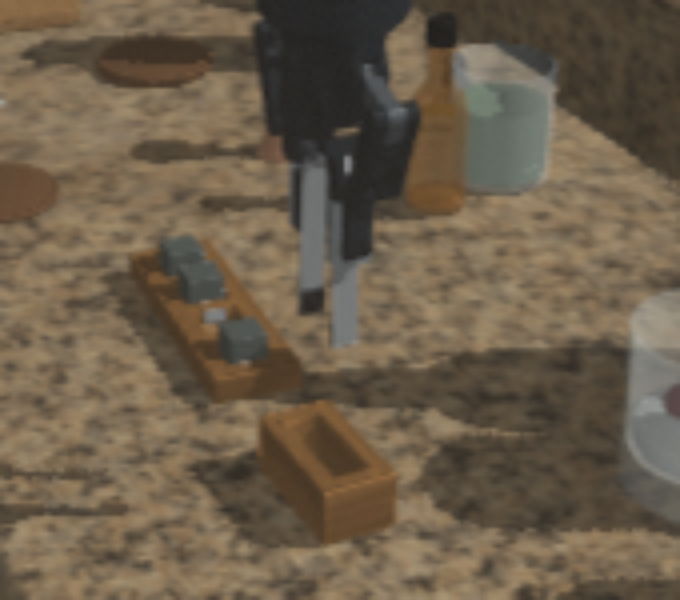

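View pics/w3.png

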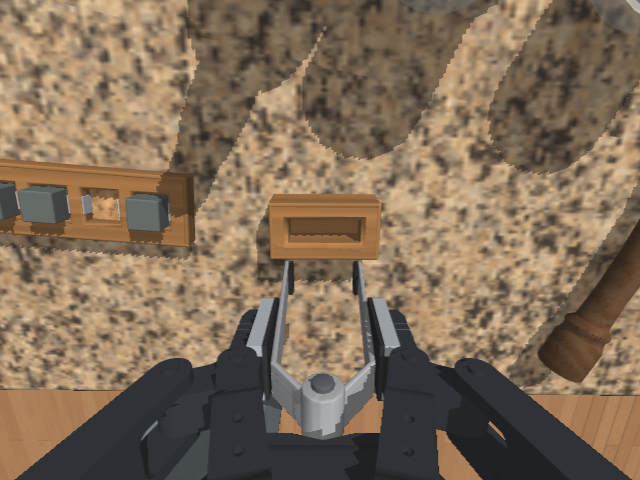

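The tongs are off the floor of the stand and held upright. In the wrist view the tips are near (290,285) and (357,285) and the hinge barrel is at (323,385). I carry them towards the stone, stopping short so the wrist camera can see it.

```bash
python3 -m inch '[[-0.4,-2,0,0,0,-0.048,3.7],[-0.4,-2,0,0,0,-0.048,3.7],[-0.3,-2,0,0,0,-0.048,3.7],[-0.2,-2,0,0,0,-0.048,3.7],[-0.1,-2,0,0,0,-0.048,3.7],[0,-2,0,0,0,-0.048,3.7],[0.1,-2,0,0,0,-0.048,3.7],[0.2,-2,0,0,0,-0.048,3.7],[0.3,-2,0,0,0,-0.048,3.7],[0.4,-2,0,0,0,-0.048,3.7]]' >/dev/null
python3 -m inch '[[0.5,-2,0,0,0,-0.048,3.7],[0.6,-2,0,0,0,-0.048,3.7],[0.7,-1.9,0,0,0,-0.048,3.7],[0.8,-1.9,0,0,0,-0.048,3.7],[0.9,-1.8,0,0,0,-0.048,3.7],[1,-1.8,0,0,0,-0.048,3.7],[1,-1.7,0,0,0,-0.048,3.7],[1,-1.6,0,0,0,-0.048,3.7],[1,-1.5,0,0,0,-0.048,3.7],[0.5,-1,0,0,0,-0.048,3.7]]'
python3 -m inch '[[0,0,0,0,0,0,3.7],[0,0,0,0,0,0,3.7],[0,0,0,0,0,0,3.7],[0,0,0,0,0,0,3.7],[0,0,0,0,0,0,3.7],[0,0,0,0,0,0,3.7],[0,0,0,0,0,0,3.7],[0,0,0,0,0,0,3.7],[0,0,0,0,0,0,3.7],[0,0,0,0,0,0,3.7]]' | head -2
python3 - <<'E'
from h import *
d=shot('wrist'); save(d,'w4.png'); P=cloud(d); print(yaw(),env.state()['tcp_pos'])
rect(P,(.43,.208),.03,.022,.032,'stone');rect(P,(.43,.208),.03,.027,.032,'stone top');rect(P,(.445,.214),.07,.003,.04,'coaster')
# tongs in tool frame
s=env.state(); M=R.from_quat(s['eef_rot']).as_matrix(); T=(P-s['tcp_pos'])@M
for lo,hi in((-.06,-.045),(.01,.03),(.03,.04),(.04,.0445),(.0445,.06)):
    m=(T[...,2]>lo)&(T[...,2]<hi)&(np.abs(T[...,1])<.035)&(np.abs(T[...,0])<.03); q=T[m]
    if len(q): print(lo,hi,len(q),q.min(0).round(4),q.max(0).round(4),[np.median(q[k],0).round(4) for k in (q[:,1]<0,q[:,1]>0)])
E
```

```text
time: 7.85
tcp_pos: [0.4002, 0.1669, 0.1515]
eef_rot: [0.883, 0.469, -0.001, -0.0]
wrist_force: [-0.5, 0.8, -0.7]
width: 0.0372
grasp_force: 5.7
time: 8.68
tcp_pos: [0.4012, 0.1653, 0.1523]
-34.37414511658167 [0.40123594 0.16530429 0.15229619]
stone 1180 [430.4 208.1] [23.7 23.8] 56.4 [0.4307 0.2084 0.0288] 0.0312
stone top 1144 [430.3 208. ] [23.4 23.8] 56.4 [0.4305 0.2081 0.029 ] 0.0312
coaster 12789 [443.8 216.5] [ 95.1 101.1] 23.3 [0.4463 0.2157 0.0072] 0.0312
-0.06 -0.045 7569 [-0.0089 -0.035  -0.06  ] [ 0.015  0.035 -0.045] [array([ 0.0088, -0.0167, -0.0536]), array([ 0.0081,  0.0197, -0.0536])]
0.01 0.03 275 [-0.0065 -0.0204  0.01  ] [0.0078 0.0194 0.03  ] [array([ 0.0063, -0.0186,  0.019 ]), array([0.0064, 0.0176, 0.0195])]
0.03 0.04 403 [-0.0069 -0.021   0.03  ] [0.0075 0.0199 0.04  ] [array([ 0.0026, -0.0177,  0.0333]), array([0.0028, 0.0167, 0.0333])]
0.04 0.0445 84 [-0.0044 -0.0212  0.0401] [0.0074 0.0201 0.0444] [array([ 0.0067, -0.0176,  0.0419]), array([0.0067, 0.0163, 0.0425])]
0.0445 0.06 24 [ 0.004  -0.0211  0.0446] [0.0074 0.0193 0.0469] [array([ 0.0067, -0.0188,  0.0452]), array([0.0069, 0.0176, 0.0454])]
```

View pics/w4.png

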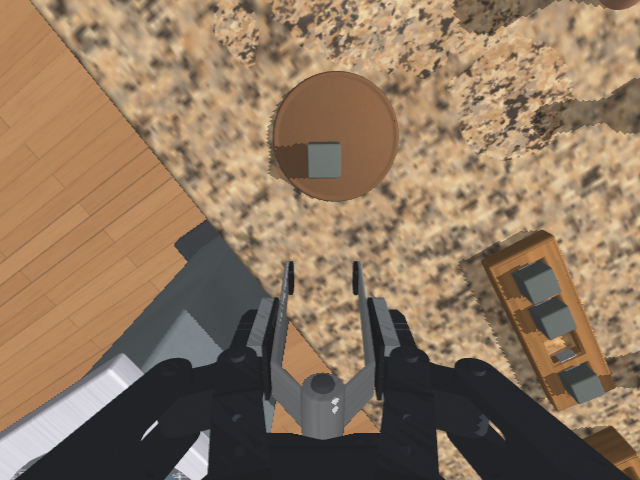

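Both tips are visible: in the tool frame they are centred at about (0,-0.6 mm) and 47 mm beyond the TCP. The stone, at (324,160) in the image, is centred at (0.4304,0.2081) and turned 56.4°. I move over it and go down.

```bash
python3 -m inch '[[1,0.05,0,0,0,-0.014,3.7],[1.5,0,0,0,0,0,3.7],[1.5,0,0.5,0,0,0,3.7],[1,0,1,0,0,0,3.7],[0.2,0,1.5,0,0,0,3.7],[0,0,1.5,0,0,0,3.7],[0,0,0.5,0,0,0,3.7],[0,0,0,0,0,0,3.7],[0,0,0,0,0,0,3.7],[0,0,0,0,0,0,3.7]]'
python3 - <<'E'
from h import *
d=shot('wrist'); save(d,'w5.png'); P=cloud(d); print(yaw(),env.state()['tcp_pos'])
rect(P,(.43,.208),.022,.022,.031,'stone');
s=env.state(); M=R.from_quat(s['eef_rot']).as_matrix(); T=(P-s['tcp_pos'])@M
m=(T[...,2]>.034)&(T[...,2]<.06)&(np.abs(T[...,1])<.035)&(np.abs(T[...,0])<.03); q=T[m]; print(q.min(0),q.max(0))
plan([(.4309,.2078,.064,-33.6,5)],w=3.7)
E
```

```text
time: 9.57
tcp_pos: [0.4311, 0.2085, 0.103]
eef_rot: [0.881, 0.473, 0.001, -0.0]
wrist_force: [-1.3, -0.1, 0.2]
width: 0.0368
grasp_force: 5.7
-33.575970141682376 [0.43110244 0.20855814 0.10304574]
stone 1477 [430.4 208. ] [24.3 24.1] 56.4 [0.4311 0.209  0.0286] 0.0308
[-0.0063581  -0.02119292  0.03400038] [0.00747379 0.02016647 0.04709191]
[[-0.01,0.01,0.78,0,0,0.0,3.7],[-0.01,0.01,0.78,0,0,0.0,3.7],[-0.01,0.01,0.78,0,0,0.0,3.7],[-0.01,0.01,0.78,0,0,0.0,3.7],[-0.01,0.01,0.78,0,0,0.0,3.7]]
```

```bash
python3 -m inch '[[0,0,0.8,0,0,0,3.7],[0,0,0.8,0,0,0,3.7],[0,0,0.8,0,0,0,3.7],[0,0,0.8,0,0,0,3.7],[-0.1,0,0.7,0,0,0,3.7],[0,0,0,0,0,0,3.7],[0,0,0,0,0,0,3.7],[0,0,0,0,0,0,3.5],[0,0,0,0,0,0,3.5],[0,0,0,0,0,0,3.5]]'
python3 -m inch '[[0,0,0,0,0,0,3.4],[0,0,0,0,0,0,3.4],[0,0,0,0,0,0,3.4],[0,0,0,0,0,0,3.35],[0,0,0,0,0,0,3.35],[0,0,0,0,0,0,3.35],[0,0,0,0,0,0,3.3],[0,0,0,0,0,0,3.3],[0,0,0,0,0,0,3.3],[0,0,0,0,0,0,3.3]]'
```

```text
time: 10.45
tcp_pos: [0.4303, 0.2076, 0.0636]
eef_rot: [0.881, 0.473, 0.0, -0.0]
wrist_force: [-0.6, 0.8, -0.8]
width: 0.0351
grasp_force: 7.2
time: 11.28
tcp_pos: [0.43, 0.2074, 0.0633]
eef_rot: [0.881, 0.473, 0.0, 0.0]
wrist_force: [0.2, 0.2, -0.3]
width: 0.033
grasp_force: 9.8
```

```bash
python3 -m inch '[[0,0,0,0,0,0,3.27],[0,0,0,0,0,0,3.27],[0,0,0,0,0,0,3.27],[0,0,0,0,0,0,3.27],[0,0,0,0,0,0,3.27],[0,0,0,0,0,0,3.25],[0,0,0,0,0,0,3.25],[0,0,0,0,0,0,3.25],[0,0,0,0,0,0,3.25],[0,0,0,0,0,0,3.25]]'
```

```text
time: 12.12
tcp_pos: [0.43, 0.2074, 0.0633]
eef_rot: [0.881, 0.473, 0.0, 0.0]
wrist_force: [0.5, -0.5, -0.9]
width: 0.033
grasp_force: 14.5
```

```bash
python3 -m inch '[[0,0,0,0,0,0,3.22],[0,0,0,0,0,0,3.22],[0,0,0,0,0,0,3.22],[0,0,0,0,0,0,3.2],[0,0,0,0,0,0,3.2],[0,0,0,0,0,0,3.2],[0,0,0,0,0,0,3.2],[0,0,0,0,0,0,3.2],[0,0,0,0,0,0,3.2],[0,0,0,0,0,0,3.2]]'
```

```text
time: 12.95
tcp_pos: [0.43, 0.2075, 0.0633]
eef_rot: [0.881, 0.473, 0.0, -0.0]
wrist_force: [0.2, -0.2, 1.1]
width: 0.0325
grasp_force: 25.8
```

```bash
python3 -m inch '[[0,0,0,0,0,0,3.18],[0,0,0,0,0,0,3.18],[0,0,0,0,0,0,3.16],[0,0,0,0,0,0,3.16],[0,0,0,0,0,0,3.16],[0,0,0,0,0,0,3.16],[0,0,-0.3,0,0,0,3.16],[0,0,-0.5,0,0,0,3.16],[0,0,-1,0,0,0,3.16],[0,0,-1,0,0,0,3.16]]'
python3 - <<'E'
from h import *
a=np.radians(-3.9); c=np.array([.5132,-.0242])+(-.019)*np.array([-np.sin(a),np.cos(a)]); print('pocket',c)
plan([(*c,.135,-3.9,15)],w=3.16)
E
```

```text
time: 13.78
tcp_pos: [0.4296, 0.2073, 0.092]
eef_rot: [0.881, 0.473, -0.0, 0.0]
wrist_force: [0.6, -0.3, -0.2]
width: 0.0322
grasp_force: 36.2
pocket [ 0.51190771 -0.043156  ]
[[-1.09,1.38,-0.29,0,0,-0.035,3.16],[-1.13,1.34,-0.29,0,0,-0.035,3.16],[-1.18,1.3,-0.29,0,0,-0.035,3.16],[-1.22,1.26,-0.29,0,0,-0.035,3.16],[-1.27,1.22,-0.29,0,0,-0.035,3.16],[-1.31,1.17,-0.29,0,0,-0.035,3.16],[-1.35,1.13,-0.29,0,0,-0.035,3.16],[-1.39,1.08,-0.29,0,0,-0.035,3.16],[-1.42,1.03,-0.29,0,0,-0.035,3.16],[-1.46,0.98,-0.29,0,0,-0.035,3.16],[-1.49,0.93,-0.29,0,0,-0.035,3.16],[-1.52,0.88,-0.29,0,0,-0.035,3.16],[-1.55,0.83,-0.29,0,0,-0.035,3.16],[-1.58,0.77,-0.29,0,0,-0.035,3.16],[-1.6,0.72,-0.29,0,0,-0.035,3.16]]
```

```bash
python3 -m inch '[[0,0,-1.5,0,0,0,3.16],[-1.1,1.4,-1.5,0,0,-0.035,3.16],[-1.1,1.3,-0.5,0,0,-0.035,3.16],[-1.2,1.3,0,0,0,-0.035,3.16],[-1.2,1.3,0,0,0,-0.035,3.16],[-1.3,1.2,0,0,0,-0.035,3.16],[-1.3,1.2,0,0,0,-0.035,3.16],[-1.3,1.1,0,0,0,-0.035,3.16],[-1.4,1.1,0,0,0,-0.035,3.16],[-1.4,1,0,0,0,-0.035,3.16]]' >/dev/null
python3 -m inch '[[-1.5,1,0,0,0,-0.035,3.16],[-1.5,0.9,0,0,0,-0.035,3.16],[-1.5,0.9,0,0,0,-0.035,3.16],[-1.5,0.8,0,0,0,-0.035,3.16],[-1.6,0.8,0,0,0,-0.035,3.16],[-1.6,0.7,0,0,0,-0.033,3.16],[-1.2,0,0,0,0,0,3.16],[0,0,0,0,0,0,3.16],[0,0,0,0,0,0,3.16],[0,0,0,0,0,0,3.16]]'
python3 - <<'E'
from h import *
d=shot('wrist'); save(d,'w6.png'); P=cloud(d); print(yaw(),env.state()['tcp_pos'])
rect(P,(.513,-.022),.12,.015,.0205,'tray');rect(P,(.513,-.022),.08,.028,.034,'stones')
s=env.state(); M=R.from_quat(s['eef_rot']).as_matrix(); T=(P-s['tcp_pos'])@M
for lo,hi in ((.033,.0345),(.0355,.0375),(.038,.045),(.045,.0455),(.048,.058),(.058,.07)):
    m=(T[...,2]>lo)&(T[...,2]<hi)&(np.abs(T[...,1])<.03)&(np.abs(T[...,0])<.03); q=T[m]; print(lo,len(q),q.min(0).round(4),q.max(0).round(4)) if len(q) else 0
plan([(.5119,-.0432,.125,-3.9,5)],w=3.16)
E
```

```text
time: 15.45
tcp_pos: [0.5119, -0.0528, 0.1264]
eef_rot: [0.729, 0.685, 0.0, -0.0]
wrist_force: [0.6, 0.4, -1.4]
width: 0.0323
grasp_force: 36.2
-3.5377000613618215 [ 0.51199477 -0.05254718  0.12634706]
tray 12031 [513.  -24.5] [169.9  56.2] 86.1 [ 0.5144 -0.0014  0.018 ] 0.0205
stones 3049 [515.6  13.2] [61.7 24. ] 85.9 [0.5157 0.015  0.0322] 0.034
0.033 1242 [-0.0108 -0.0164  0.033 ] [0.0128 0.016  0.0345]
0.0355 163 [-0.0115 -0.0166  0.0355] [0.013  0.0163 0.0375]
0.038 297 [ 0.0062 -0.0169  0.038 ] [0.0131 0.0163 0.045 ]
0.045 11 [ 0.0065 -0.0162  0.045 ] [0.013  0.0159 0.0454]
0.048 239 [ 0.0112 -0.012   0.0481] [0.013  0.0117 0.0577]
[[0.19,-0.01,0.03,0,0,0.001,3.16],[0.19,-0.01,0.03,0,0,0.001,3.16],[0.19,-0.01,0.03,0,0,0.001,3.16],[0.19,-0.01,0.03,0,0,0.001,3.16],[0.19,-0.01,0.03,0,0,0.001,3.16]]
```

View pics/w6.png

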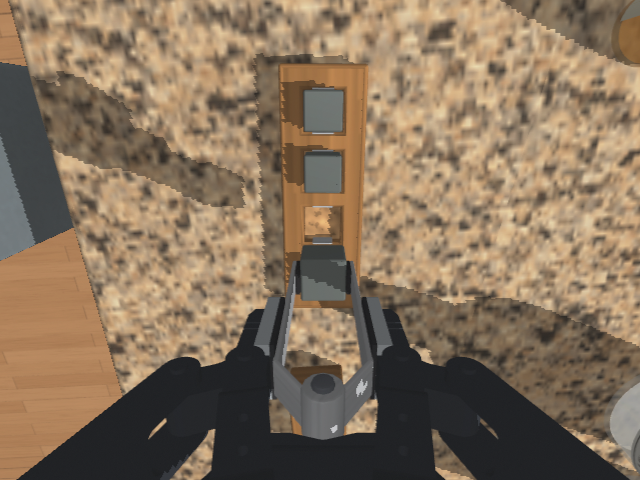

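The stone is held square between the jaws, with its top at (323,275) and the empty pocket at (322,222). The tray fit and the neighbouring stones both put the pocket at (0.5117,-0.0436), and the stone centre is 1.1 mm along tool +x. I align and lower.

```bash
python3 -m inch '[[0.4,-0.07,0,0,0,0.006,3.16],[0.38,0,0.5,0,0,0,3.16],[0,0,1,0,0,0,3.16],[0,0,1,0,0,0,3.16],[0,0,1,0,0,0,3.16],[0,0,0.8,0,0,0,3.16],[0,0,0.1,0,0,0,3.16],[0,0,0,0,0,0,3.16],[0,0,0,0,0,0,3.16],[0,0,0,0,0,0,3.16]]'
python3 - <<'E'
from h import *
d=shot('wrist'); P=cloud(d); print(yaw(),env.state()['tcp_pos'])
rect(P,(.513,-.022),.12,.016,.0205,'tray')
s=env.state(); M=R.from_quat(s['eef_rot']).as_matrix(); T=(P-s['tcp_pos'])@M
m=(T[...,2]>.033)&(T[...,2]<.035)&(np.abs(T[...,1])<.03)&(np.abs(T[...,0])<.025); q=T[m]; print(q.min(0).round(4),q.max(0).round(4))
plan([(.5118,-.0447,.082,-3.9,1)],w=3.16)
E
```

```text
time: 16.33
tcp_pos: [0.5125, -0.0464, 0.0826]
eef_rot: [0.731, 0.682, 0.0, 0.0]
wrist_force: [0.1, 0.3, -0.8]
width: 0.0322
grasp_force: 36.2
-3.964977392013548 [ 0.51253466 -0.04636481  0.08269505]
tray 16082 [513.  -24.9] [170.1  56. ] 86.1 [ 5.147e-01 -1.000e-04  1.810e-02] 0.0204
[-0.0108 -0.0165  0.033 ] [0.0134 0.016  0.035 ]
[[0.16,-0.08,0.07,0,0,-0.001,3.16]]
```

```bash
python3 -m inch '[[0.12,-0.08,0,0,0,0,3.16],[0,0,0,0,0,0,3.16],[0,0,0.2,0,0,0,3.16],[0,0,0.2,0,0,0,3.16],[0,0,0.2,0,0,0,3.16],[0,0,0,0,0,0,3.16],[0,0,0,0,0,0,3.16],[0,0,0,0,0,0,3.16],[0,0,0,0,0,0,3.16],[0,0,0,0,0,0,3.16]]'
python3 - <<'E'
from h import *
print(yaw(),env.state()['tcp_pos'],env.state()['wrist_force'])
E
```

```text
time: 17.22
tcp_pos: [0.5115, -0.045, 0.0763]
eef_rot: [0.731, 0.682, 0.0, 0.0]
wrist_force: [0.3, 0.6, -0.8]
width: 0.0326
grasp_force: 36.2
-3.9522324068163828 [ 0.51148633 -0.04499059  0.07633722] [ 0.34463224  0.55125372 -0.78229493]
```

Aligned, with the stone at the mouth of the pocket. I lower it slowly and watch the wrist force.

```bash
python3 -m inch '[[0,0,0.1,0,0,0,3.16],[0,0,0.1,0,0,0,3.16],[0,0,0.1,0,0,0,3.16],[0,0,0.1,0,0,0,3.16],[0,0,0,0,0,0,3.16],[0,0,0,0,0,0,3.16],[0,0,0,0,0,0,3.16],[0,0,0,0,0,0,3.16],[0,0,0,0,0,0,3.16],[0,0,0,0,0,0,3.16]]'
```

```text
time: 18.05
tcp_pos: [0.5114, -0.0448, 0.0723]
eef_rot: [0.731, 0.682, 0.0, -0.0]
wrist_force: [0.3, 1.0, -2.1]
width: 0.0321
grasp_force: 36.2
```

```bash
python3 -m inch '[[0,0,0.1,0,0,0,3.16],[0,0,0,0,0,0,3.16],[0,0,0.1,0,0,0,3.16],[0,0,0,0,0,0,3.16],[0,0,0.1,0,0,0,3.16],[0,0,0,0,0,0,3.16],[0,0,0,0,0,0,3.16],[0,0,0,0,0,0,3.16],[0,0,0,0,0,0,3.16],[0,0,0,0,0,0,3.16]]'
```

```text
time: 18.88
tcp_pos: [0.5117, -0.0448, 0.0694]
eef_rot: [0.731, 0.682, 0.0, 0.0]
wrist_force: [0.2, 2.8, 1.5]
width: 0.0321
grasp_force: 36.5
```

```bash
python3 -m inch '[[0,0,0.1,0,0,0,3.16],[0,0,0,0,0,0,3.16],[0,0,0,0,0,0,3.16],[0,0,0.1,0,0,0,3.16],[0,0,0,0,0,0,3.16],[0,0,0,0,0,0,3.16],[0,0,0,0,0,0,3.16],[0,0,0,0,0,0,3.16],[0,0,0,0,0,0,3.16],[0,0,0,0,0,0,3.16]]'
```

```text
time: 19.72
tcp_pos: [0.5117, -0.045, 0.0673]
eef_rot: [0.731, 0.682, 0.0, 0.0]
wrist_force: [2.4, 3.2, 2.0]
width: 0.0323
grasp_force: 36.5
```

```bash
python3 -m inch '[[0,0,0.05,0,0,0,3.16],[0,0,0,0,0,0,3.16],[0,0,0,0,0,0,3.16],[0,0,0.05,0,0,0,3.16],[0,0,0,0,0,0,3.16],[0,0,0,0,0,0,3.16],[0,0,0,0,0,0,3.16],[0,0,0,0,0,0,3.16],[0,0,0,0,0,0,3.16],[0,0,0,0,0,0,3.16]]'
```

```text
time: 20.55
tcp_pos: [0.5117, -0.0449, 0.0665]
eef_rot: [0.731, 0.682, 0.0, 0.0]
wrist_force: [1.1, 2.7, 6.4]
width: 0.0323
grasp_force: 36.9
```

```bash
python3 - <<'E'
from h import *
d=shot('wrist'); P=cloud(d); s=env.state(); print(s['tcp_pos'],s['wrist_force'])
rect(P,(.5117,-.0437),.014,.028,.05,'stone');rect(P,(.513,.0),.03,.028,.05,'c')
M=R.from_quat(s['eef_rot']).as_matrix(); T=(P-s['tcp_pos'])@M
m=(T[...,2]>.031)&(T[...,2]<.036)&(np.abs(T[...,1])<.011)&(np.abs(T[...,0])<.011); q=T[m]; print(np.median(q,0),np.median(P[m],0))
E
```

```text
[ 0.51167367 -0.04494414  0.06654034] [0.8853441  2.98630155 6.13638527]
stone 2010 [511.6 -43.8] [24.7 27.6] 85.2 [ 0.5117 -0.043   0.0322] 0.0349
c 3315 [515.1   6. ] [47.1 24. ] 86.2 [0.5149 0.0038 0.0322] 0.0343
[5.38541208e-04 7.84520547e-05 3.42861910e-02] [ 0.5116429  -0.04428963  0.03225704]
```

```bash
python3 -m inch '[[0,0,0.03,0,0,0,3.16],[0,0,0,0,0,0,3.16],[0,0,0,0,0,0,3.16],[0,0,0,0,0,0,3.16],[0,0,0,0,0,0,3.16],[0,0,0,0,0,0,3.16],[0,0,0,0,0,0,3.16],[0,0,0,0,0,0,3.16],[0,0,0,0,0,0,3.16],[0,0,0,0,0,0,3.16]]'
```

```text
time: 21.43
tcp_pos: [0.5117, -0.0449, 0.0664]
eef_rot: [0.731, 0.682, 0.0, 0.0]
wrist_force: [0.2, 2.2, 8.3]
width: 0.0325
grasp_force: 37.2
```

```bash
python3 -m inch '[[0,0,0.04,0,0,0,3.16],[0,0,0,0,0,0,3.16],[0,0,0,0,0,0,3.16],[0,0,0,0,0,0,3.16],[0,0,0,0,0,0,3.16],[0,0,0,0,0,0,3.16],[0,0,0,0,0,0,3.16],[0,0,0,0,0,0,3.16],[0,0,0,0,0,0,3.16],[0,0,0,0,0,0,3.16]]'
```

```text
time: 22.27
tcp_pos: [0.5117, -0.045, 0.0661]
eef_rot: [0.731, 0.682, 0.0, 0.0]
wrist_force: [-0.3, 3.4, 9.0]
width: 0.0321
grasp_force: 37.4
```

```bash
python3 -m inch '[[0,0,0.04,0,0,0,3.16],[0,0,0,0,0,0,3.16],[0,0,0,0,0,0,3.16],[0,0,0,0,0,0,3.16],[0,0,0,0,0,0,3.16],[0,0,0,0,0,0,3.16],[0,0,0,0,0,0,3.16],[0,0,0,0,0,0,3.16],[0,0,0,0,0,0,3.16],[0,0,0,0,0,0,3.16]]'
python3 - <<'E'
from h import *
d=shot('wrist'); P=cloud(d); s=env.state(); print(s['tcp_pos'],s['wrist_force'])
M=R.from_quat(s['eef_rot']).as_matrix(); T=(P-s['tcp_pos'])@M
m=(T[...,2]>.031)&(T[...,2]<.036)&(np.abs(T[...,1])<.011)&(np.abs(T[...,0])<.011); q=T[m]; print(np.median(q,0),np.median(P[m],0))
rect(P,(.513,.0),.03,.028,.05,'c')
E
```

```text
time: 23.1
tcp_pos: [0.5117, -0.0451, 0.0658]
eef_rot: [0.731, 0.682, 0.0, 0.0]
wrist_force: [0.4, 3.4, 10.2]
width: 0.0324
grasp_force: 37.4
[ 0.51168732 -0.04505398  0.06578681] [0.61227829 1.73369701 9.92689229]
[4.92546919e-04 9.11122514e-05 3.36018269e-02] [ 0.51172667 -0.04447734  0.03218462]
c 3354 [515.1   6.2] [47.3 24. ] 86.5 [0.5149 0.004  0.0322] 0.0345
```

The stone's top is level with its neighbour's (0.0322 m) and did not move under about 10–11 N, so it is home. I release it gently and lift off.

```bash
python3 -m inch '[[0,0,-0.04,0,0,0,3.2],[0,0,-0.01,0,0,0,3.25],[0,0,0,0,0,0,3.3],[0,0,0,0,0,0,3.4],[0,0,0,0,0,0,3.5],[0,0,0,0,0,0,3.6],[0,0,0,0,0,0,3.7],[0,0,0,0,0,0,3.7],[0,0,0,0,0,0,3.7],[0,0,0,0,0,0,3.7]]'
python3 -m inch '[[0,0,-0.2,0,0,0,3.7],[0,0,-0.5,0,0,0,3.7],[0,0,-1,0,0,0,3.7],[0,0,-1.5,0,0,0,3.7],[0,0,-2,0,0,0,3.7],[0,0,-2,0,0,0,3.7],[0,0,-1.5,0,0,0,3.7],[0,0,0,0,0,0,3.7],[0,0,0,0,0,0,3.7],[0,0,0,0,0,0,3.7]]'
python3 - <<'E'
from h import *
d=shot('side'); P=cloud(d); cv2.imwrite('pics/s3c.png',cv2.resize(d['img'][200:350,250:420,::-1],None,fx=4,fy=4))
d=shot('wrist'); save(d,'w7.png'); P=cloud(d); s=env.state(); print(s['tcp_pos'],yaw())
for n,c in (('emp',(.5117,-.0436)),('c',(.5143,-.0056))): rect(P,c,.017,.028,.05,n)
plan([(.499,-.205,.15,-89.3,12)],w=3.7)
M=R.from_quat(s['eef_rot']).as_matrix(); T=(P-s['tcp_pos'])@M
for lo,hi in((.01,.03),(.034,.06)):
  m=(T[...,2]>lo)&(T[...,2]<hi)&(np.abs(T[...,1])<.035)&(np.abs(T[...,0])<.03); q=T[m]; print(q.min(0).round(4),q.max(0).round(4))
E
```

```text
time: 23.98
tcp_pos: [0.5111, -0.045, 0.0655]
eef_rot: [0.731, 0.682, -0.0, -0.0]
wrist_force: [0.3, -0.7, -0.9]
width: 0.0372
grasp_force: 5.8
time: 24.82
tcp_pos: [0.5109, -0.0448, 0.1524]
eef_rot: [0.731, 0.682, -0.0, -0.0]
wrist_force: [-0.2, 0.1, -1.4]
width: 0.0371
grasp_force: 5.8
[ 0.51061022 -0.04490885  0.151814  ] -3.948014682319518
emp 1034 [511.6 -43.3] [23.7 23.9] 86.6 [ 0.5117 -0.0427  0.032 ] 0.0342
c 1148 [514.4  -5.4] [23.6 23.7] 86.5 [ 0.5145 -0.0051  0.0322] 0.0349
[[-1.34,-0.0,0.02,0,0,0.124,3.7],[-1.33,0.16,0.02,0,0,0.124,3.7],[-1.3,0.32,0.02,0,0,0.124,3.7],[-1.25,0.48,0.02,0,0,0.124,3.7],[-1.18,0.63,0.02,0,0,0.124,3.7],[-1.09,0.77,0.02,0,0,0.124,3.7],[-0.99,0.9,0.02,0,0,0.124,3.7],[-0.87,1.02,0.02,0,0,0.124,3.7],[-0.73,1.12,0.02,0,0,0.124,3.7],[-0.59,1.2,0.02,0,0,0.124,3.7],[-0.44,1.26,0.02,0,0,0.124,3.7],[-0.28,1.31,0.02,0,0,0.124,3.7]]
[-0.0063 -0.02    0.0101] [0.008  0.0198 0.0299]
[-0.0064 -0.0205  0.034 ] [0.008  0.0205 0.0461]
```

View pics/s3c.png

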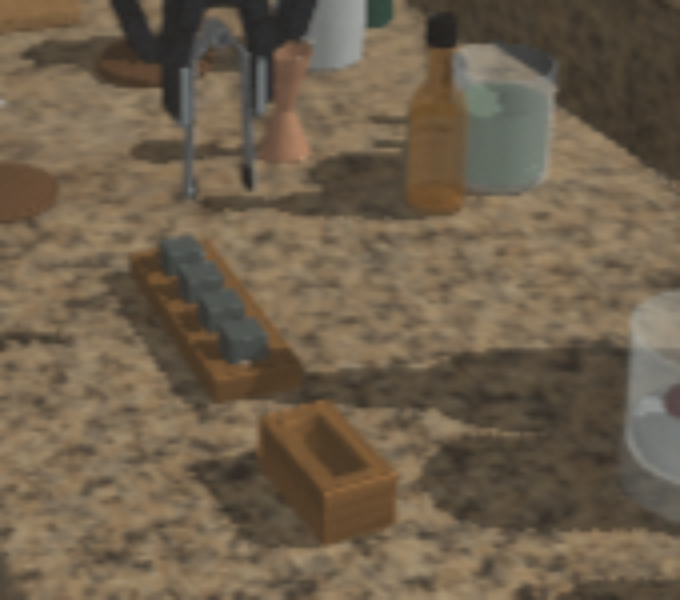

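All four stones sit level in the tray (row from (180,250) to (243,340)), and the tongs hang straight. The stand's well is open at (335,440). I return to the stand.

```bash
python3 -m inch '[[-1.3,0,0,0,0,0.124,3.7],[-1.3,0.2,0,0,0,0.124,3.7],[-1.3,0.3,0,0,0,0.124,3.7],[-1.3,0.5,0,0,0,0.124,3.7],[-1.2,0.6,0,0,0,0.124,3.7],[-1.1,0.8,0,0,0,0.124,3.7],[-1,0.9,0,0,0,0.124,3.7],[-0.9,1,0,0,0,0.124,3.7],[-0.7,1.1,0,0,0,0.124,3.7],[-0.6,1.2,0,0,0,0.124,3.7]]' >/dev/null
python3 -m inch '[[-0.5,1.3,0,0,0,0.124,3.7],[-0.3,1.3,0,0,0,0.124,3.7],[0,0.9,0,0,0,0,3.7],[0,0,0,0,0,0,3.7],[0,0,0,0,0,0,3.7],[0,0,0,0,0,0,3.7],[0,0,0,0,0,0,3.7],[0,0,0,0,0,0,3.7],[0,0,0,0,0,0,3.7],[0,0,0,0,0,0,3.7]]'
python3 - <<'E'
from h import *
d=shot('wrist'); save(d,'w8.png'); P=cloud(d); s=env.state(); print(s['tcp_pos'],yaw())
rect(P,(.499,-.213),.07,.03,.037,'stand')
M=R.from_quat(s['eef_rot']).as_matrix(); T=(P-s['tcp_pos'])@M
for lo,hi in((.01,.03),(.034,.06)):
  m=(T[...,2]>lo)&(T[...,2]<hi)&(np.abs(T[...,1])<.035)&(np.abs(T[...,0])<.03); q=T[m]; print(q.min(0).round(4),q.max(0).round(4))
plan([(.498,-.214,.15,-89.4,1)],w=3.7)
E
```

```text
time: 26.58
tcp_pos: [0.499, -0.2141, 0.1527]
eef_rot: [1.0, 0.007, 0.0, -0.0]
wrist_force: [-0.1, -0.5, -1.0]
width: 0.037
grasp_force: 5.8
[ 0.49893495 -0.21424294  0.15272249] -89.17065575086632
stand 4690 [ 498.7 -214.1] [44.7 82. ] 0.9 [ 0.4998 -0.214   0.0338] 0.0366
[-0.0072 -0.0207  0.01  ] [0.0069 0.0188 0.03  ]
[-0.0075 -0.0215  0.034 ] [0.007  0.0197 0.0469]
[[-0.09,-0.03,0.27,0,0,0.004,3.7]]
```

```bash
python3 -m inch '[[0,0.08,1,0,0,0,3.7],[0,0,1.5,0,0,0,3.7],[0,0,1.5,0,0,0,3.7],[0,0,1,0,0,0,3.7],[0,0,0.6,0,0,0,3.7],[0,0,0.6,0,0,0,3.7],[0,0,0.6,0,0,0,3.7],[0,0,0.6,0,0,0,3.7],[0,0,0,0,0,0,3.7],[0,0,0,0,0,0,3.7]]'
```

```text
time: 27.47
tcp_pos: [0.4989, -0.2154, 0.0786]
eef_rot: [1.0, 0.007, -0.0, -0.0]
wrist_force: [-0.1, 0.8, -1.2]
width: 0.0371
grasp_force: 5.8
```

Tips are inside the well with no contact. I continue to the floor.

```bash
python3 -m inch '[[0,0,0.5,0,0,0,3.7],[0,0,0.5,0,0,0,3.7],[0,0,0.5,0,0,0,3.7],[0,0,0.5,0,0,0,3.7],[0,0,0.2,0,0,0,3.7],[0,0,0.1,0,0,0,3.7],[0,0,0,0,0,0,3.7],[0,0,0,0,0,0,3.7],[0,0,0,0,0,0,3.7],[0,0,0,0,0,0,3.7]]'
```

```text
time: 28.3
tcp_pos: [0.499, -0.2154, 0.0559]
eef_rot: [1.0, 0.007, 0.0, 0.0]
wrist_force: [0.9, 0.3, -1.1]
width: 0.0372
grasp_force: 5.8
```

```bash
python3 -m inch '[[0,0,0.1,0,0,0,3.7],[0,0,0.1,0,0,0,3.7],[0,0,0.05,0,0,0,3.7],[0,0,0,0,0,0,3.7],[0,0,0,0,0,0,3.7],[0,0,0.05,0,0,0,3.7],[0,0,0,0,0,0,3.7],[0,0,0,0,0,0,3.7],[0,0,0,0,0,0,3.7],[0,0,0,0,0,0,3.7]]'
```

```text
time: 29.13
tcp_pos: [0.4992, -0.2154, 0.053]
eef_rot: [1.0, 0.007, 0.0, -0.0]
wrist_force: [-0.2, 0.3, 6.0]
width: 0.0368
grasp_force: 6.3
```

On the floor (+7 N). I open slowly and then withdraw upward.

```bash
python3 -m inch '[[0,0,-0.05,0,0,0,3.8],[0,0,0,0,0,0,3.8],[0,0,0,0,0,0,3.9],[0,0,0,0,0,0,3.9],[0,0,0,0,0,0,4],[0,0,0,0,0,0,4.2],[0,0,0,0,0,0,4.5],[0,0,0,0,0,0,5.5],[0,0,0,0,0,0,7],[0,0,0,0,0,0,8.5]]'
python3 -m inch '[[0,0,0,0,0,0,8.5],[0,0,0,0,0,0,8.5],[0,0,0,0,0,0,8.5],[0,0,-0.5,0,0,0,8.5],[0,0,-1,0,0,0,8.5],[0,0,-1.5,0,0,0,8.5],[0,0,-2,0,0,0,8.5],[0,0,-2.5,0,0,0,8.5],[0,0,-3,0,0,0,8.5],[0,0,-3,0,0,0,8.5]]'
python3 -m inch '[[0,0,-2,0,0,0,8.5],[0,0,-2,0,0,0,8.5],[0,0,-1,0,0,0,8.5],[0,0,0,0,0,0,8.5],[0,0,0,0,0,0,8.5],[0,0,0,0,0,0,8.5],[0,0,0,0,0,0,8.5],[0,0,0,0,0,0,8.5],[0,0,0,0,0,0,8.5],[0,0,0,0,0,0,8.5]]'
python3 - <<'E'
from h import *
d=shot('wrist'); P=cloud(d)
rect(P,(.499,-.213),.07,.03,.037,'stand');rect(P,(.499,-.213),.05,.06,.12,'tongs')
rect(P,(.5117,-.0436),.017,.028,.05,'stone')
d=shot('side'); cv2.imwrite('pics/s4c.png',cv2.resize(d['img'][200:350,250:420,::-1],None,fx=4,fy=4))
E
```

```text
time: 29.97
tcp_pos: [0.4989, -0.2153, 0.0532]
eef_rot: [1.0, 0.007, 0.0, 0.0]
wrist_force: [0.8, 0.6, -0.1]
width: 0.0768
grasp_force: 0.0
time: 30.8
tcp_pos: [0.4984, -0.2154, 0.1901]
eef_rot: [1.0, 0.007, -0.0, 0.0]
wrist_force: [0.5, -0.3, -0.8]
width: 0.0851
grasp_force: 0.0
time: 31.63
tcp_pos: [0.4986, -0.2153, 0.2377]
eef_rot: [1.0, 0.007, -0.0, -0.0]
wrist_force: [0.0, 0.2, -0.5]
width: 0.0851
grasp_force: 0.0
stand 2370 [ 499.  -213.9] [43.9 82.1] 0.8 [ 0.5031 -0.2134  0.0338] 0.0369
tongs 986 [ 498.  -213.8] [39.4 22. ] 87.5 [ 0.4991 -0.2142  0.1038] 0.1149
stone 676 [511.7 -43.9] [24.4 23.9] 86.3 [ 0.5122 -0.0445  0.0322] 0.0347
```

View pics/s4c.png

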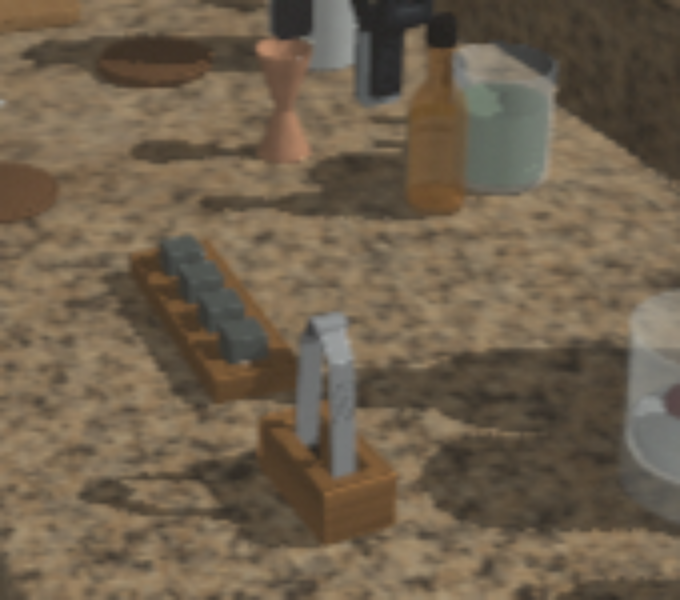

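The tongs stand upright in the stand at (328,400), all four stones are level in the tray, and the gripper is clear. I hand the job in.

```bash
python3 -c "from plant import env; print(env.close_job())"
```

```text
the job is handed in; nothing more can be done
None
```

The job is handed in at about 32 s: the stone is pressed home level with its neighbours (about 10 N, jaw squeeze about 9 N), and the tongs stand upright in their stand with the gripper clear.

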